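Sweep inspected coupons into the catch tray

ROBOT

A 6-joint arm with a two-finger parallel gripper is mounted at the origin on the work surface. World frame = base frame: x ahead of the robot, y to its left, z up, the work surface at z = 0. Lengths are in m, angles in degrees, forces in N, time in s.
With the tool pointing down it reaches from about 0.275 to 1 m from the base axis. Payload 8.4 kg.
Tool frame: the origin (TCP) lies midway between the tips of the shut fingers; the grasp point (between the pads) lies 19 mm behind it (robot.grasp_offset is the distance from the TCP to the grasp point, in m); z points along the fingers, x is the direction in which the jaws open and shut, and the axes are right-handed (so a half turn about z gives the same grasp; the last joint's range is limited). The gripper opens to 85 mm and grips with 20 to 120 N. Pads are 22 mm wide; open, the fingers measure 114 mm over their backs; the gripper's body (76 mm by 85 mm) begins 54 mm behind the grasp point. The pads swing forward as they close: fully open they stand 13 mm farther back than shut.
Start: joints at [69.248, 20.225, 93.587, -0, 66.188, -0.138], TCP at [0.22, 0.585, 0.231] pointing down, gripper open.
Joint ranges: [-150.9, 150.9], [-52.94, 120.26], [3.33, 152.33], [-74.26, 254.26], [0, 154.13], [-172.89, 172.89]. Speed limits (degrees/s): [127.2, 127.2, 159.86, 180, 180, 180].

INTERFACE

Orientations are given as [roll, pitch, yaw] about the fixed x, y, z axes, in that order (R = Rz(yaw) Ry(pitch) Rx(roll)).
In Python, from rig import robot gives the robot as it stands.
- The arm moves only by the shell command python3 -m inch 'ROWS' [FORCE]. ROWS is JSON, a list of rows, each an object of numbers: "gripper": the opening, from -1 (shut) to 1 (fully open); "tx", "ty", "tz": the shift along the tool's x, y, z in m; "spin": the turn about the tool's z in rad. A call has 1 to 12 rows; each row is the pose to reach, as a shift and turn from the pose commanded when the call began, along the tool's axes at that moment; what a row does not reach only later rows make up. A row lasts 1/12 s, in which the tool goes at most 41.7 mm and 7.16 degrees, less where a joint would pass 70% of its speed; a pose out of reach is approached as far as the arm can. A call with a gripper value outside its range is refused whole. The fingers move at their own pace and stop on an object; FORCE is the grip in N (left out, the last holds). Time passes only in rows, so rows that repeat a pose let the fingers close. It gives the time, the measured TCP pose, the force and the opening at its end, in the units of the state.
- robot.sense(): the state, without advancing time (a new reading comes with each control period).
- robot.grab_frame(name): name is "scene" or "side" or "wrist"; returns the picture (400x640x3 uint8, red, green, blue); there is no depth.
- robot.camera_info(name): a dict with "fx", "fy", "cx", "cy" (pixels), "rvec" (rotation vector, rad) and "tvec" (3), from world to camera coordinates, as OpenCV has them. Camera axes: x right, y down, z forward; pixel columns grow to the right and rows downward; lengths in m; the calibration is good to about 2 mm. A picture is of the moment at which its call begins: read the wrist's pose just before it. camera_info takes no time and is no camera call; for the wrist camera it gives the pose at the moment of the call.
- robot.job_done(): hands the job in, once; it reports no verdict.
The state is a dict: "time_s": time; "q": joint angles; "dq": joint speeds; "joint_efforts": joint torques, N m; "tcp_pos": TCP position; "orientation": TCP orientation; "contact_force": force on the tool from outside, world axes, zero at the start; "moment": the same for the moment, N m; "width": finger opening in m.
Only numpy, scipy, OpenCV 4.12 (cv2) and the standard library are available. Lean on these libraries where they do the work, as an engineer would, in place of code of your own. Each camera call takes 0.05 s, during which the arm holds its last target. There are 200 camera calls.

TASK

Inspection is finished: sweep all six square steel coupons along the black plate with the fingertips, over its open edge and into the white catch tray. Only push them, do not pick them up, and leave the round standard standing where it is on the plate. Do not disturb the bottle, the objective or the dish on the bench.

Things in the scene. Friction and masses are not known exactly. Their poses are not given: they have to be found in the camera images.
- stand: fixed sorting stand with a black plate. Origin on the bench under the plate, z up, yaw within 0.25 rad. In its axes the plate's top is at z 36 mm, x -115 to 115, y -125 (closed end) to 65 mm (open edge, towards the robot's left). A rim 6 mm thick rises 10 mm above the plate on both long sides and the closed end
- tray (a point): centre of the inner floor of the white catch tray joined to the stand beyond the plate's open edge, 115 mm from the stand's origin along its y. Inside 230 mm (stand's x) by 100 mm (y), starting straight under the open edge; floor 6 mm above the bench, walls level with the plate's top (36 mm), so parts drop 30 mm
- coupon1a: loose square steel test coupon, 24 x 24 x 12 mm thick, about 55 g; origin at its centre, z along its thickness. At the start it lies flat on the plate, the one of its pair nearer the closed end, at least 55 mm from that end; the pairs and the standard lie side by side in random order, about 54 mm between centres across the stand
- coupon1b: loose square steel test coupon, 24 x 24 x 12 mm thick, about 55 g; origin at its centre, z along its thickness. At the start it lies flat on the plate 34 to 45 mm from coupon1a, on that one's open-edge side
- coupon2a: loose square steel test coupon, 24 x 24 x 12 mm thick, about 55 g; origin at its centre, z along its thickness. At the start it lies flat on the plate, the one of its pair nearer the closed end, at least 55 mm from that end; the pairs and the standard lie side by side in random order, about 54 mm between centres across the stand
- coupon2b: loose square steel test coupon, 24 x 24 x 12 mm thick, about 55 g; origin at its centre, z along its thickness. At the start it lies flat on the plate 34 to 45 mm from coupon2a, on that one's open-edge side
- coupon3a: loose square steel test coupon, 24 x 24 x 12 mm thick, about 55 g; origin at its centre, z along its thickness. At the start it lies flat on the plate, the one of its pair nearer the closed end, at least 55 mm from that end; the pairs and the standard lie side by side in random order, about 54 mm between centres across the stand
- coupon3b: loose square steel test coupon, 24 x 24 x 12 mm thick, about 55 g; origin at its centre, z along its thickness. At the start it lies flat on the plate 34 to 45 mm from coupon3a, on that one's open-edge side
- standard: loose upright round calibration standard of aluminium with a glass top, 34 mm diameter, 40 mm tall, 90 g, standing on the plate beside the coupons; origin at the centre of its underside. It stays where it is
- bottle: loose small amber glass bottle standing on the bench to the robot's right of the stand, 44 mm diameter, 100 mm tall; origin under its centre. Bystander
- objective: loose steel microscope objective standing on the bench beyond the stand, 38 mm diameter, 62 mm tall; origin under its centre. Bystander
- dish: loose shallow glass dish on the bench to the robot's left of the stand, 84 mm diameter, 16 mm tall; origin under its centre. Bystander
Not all that is in view belongs to the job. What is shaped like the coupon2b but green or yellow is not meant.

How it is judged:
By the outcome, as a careful person would: the job done as asked, in the order asked, and still so for the second after the job is handed in, with the robot touching nothing.
It also fails if it takes over 48 s, if anything falls off the work surface, if the arm or the gripper's body presses on something with over 40 N, if the wrist force passes 120 N, or if a joint passes its speed limit or range.

## Working session

There is one attempt and no reset: what is moved stays moved. The work goes in short steps, Python scripts to look and compute and a shell command to move; the robot and the scene stay as the last step left them, time stands still between calls to the robot, and variables do not carry over. Pictures are saved under pics/ and viewed, about 8 in all and at most 12, crops included, and the job is handed in when it is done.

```bash
mkdir -p pics; ls; python3 - <<'E'
from rig import robot
import cv2
for n in("scene","side"):
    im=robot.grab_frame(n); cv2.imwrite(f"pics/{n}0.png",im[:,:,::-1]); print(n,robot.camera_info(n))
print(robot.sense())
E
```

```text
pics
scene {'fx': 452.0900187884831, 'fy': 452.0900187884831, 'cx': 322.04319056918496, 'cy': 203.11293751310453, 'rvec': array([ 2.03496983,  1.06030636, -0.51620716]), 'tvec': array([-0.382718  , -0.26976055,  1.47468081])}
side {'fx': 391.3999354803113, 'fy': 391.3999354803113, 'cx': 319.12176204957126, 'cy': 195.06777755716303, 'rvec': array([ 2.29144421, -0.35162343,  0.16091879]), 'tvec': array([-0.6014464 ,  0.18423266,  0.83039935])}
{'time_s': 0.1, 'q': array([ 6.92496623e+01,  2.02604545e+01,  9.36261312e+01,  1.02101581e-03,
        6.61888368e+01, -1.37014647e-01]), 'dq': array([ 0.07344966, -0.11664504, -0.09848175,  0.00533454, -0.05202301,
       -0.01499323]), 'joint_efforts': array([-1.24986160e-03, -6.06352329e+01, -3.42820108e+01, -1.01077744e-04,
        3.86499378e-03,  1.54587532e-06]), 'tcp_pos': array([0.21986783, 0.58457041, 0.23060583]), 'orientation': array([-1.79998886e+02,  7.54201037e-02,  6.93862649e+01]), 'contact_force': array([-0.72316674,  0.35018273, -0.690565  ]), 'moment': array([-0.00446227, -0.01020767,  0.02012376]), 'width': 0.0852777604909265}
```

View pics/scene0.png

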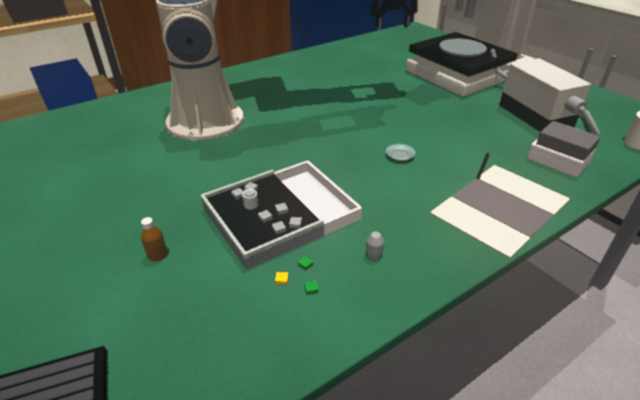

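View pics/side0.png

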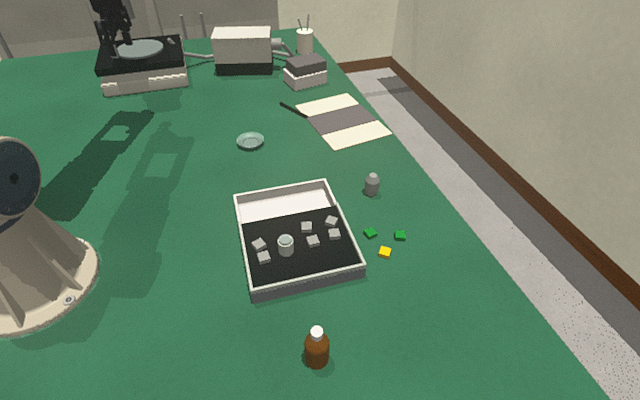

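Scene: standard at (250,198), six grey coupons on the plate (238,193), (251,187), (265,216), (282,208), (278,227), (296,221). Green and yellow parts on the bench at (306,262), (311,287), (282,278) are lookalikes and not meant. The side view has the coupons at (259,244), (264,257), (307,226), (313,240), (332,221), (334,234), with the standard at (286,244).

```bash
cat > h.py <<'E'
import numpy as np,cv2
from rig import robot
def ray(n,uv,z,ci=None):
    c=ci or robot.camera_info(n); R,_=cv2.Rodrigues(np.array(c["rvec"])); t=np.array(c["tvec"])
    uv=np.atleast_2d(np.array(uv,float)); d=np.c_[(uv[:,0]-c["cx"])/c["fx"],(uv[:,1]-c["cy"])/c["fy"],np.ones(len(uv))]@R
    o=-R.T@t; return (o+d*((z-o[2])/d[:,2])[:,None])[:,:2]
E
python3 - <<'E'
from h import *
im=cv2.imread("pics/side0.png"); g=im.max(2); hsv=cv2.cvtColor(im,cv2.COLOR_BGR2HSV)
x0,y0,x1,y1=225,170,375,305
big=cv2.resize(im[y0:y1,x0:x1],None,fx=5,fy=5,interpolation=cv2.INTER_CUBIC); cv2.imwrite("pics/sidecrop.png",big)
for n in("side","scene"):
    im=cv2.imread(f"pics/{n}0.png"); g=cv2.cvtColor(im,cv2.COLOR_BGR2GRAY)
    for th in (110,140):
        k,l,s,c=cv2.connectedComponentsWithStats((g>th).astype('uint8'))
        print(n,th)
        for i in range(1,k):
            if 20<s[i,4]<250 and ((n=="side" and 235<c[i,0]<360 and 200<c[i,1]<280) or (n=="scene" and 200<c[i,0]<330 and 170<c[i,1]<250)): print(c[i].round(1),s[i,4],ray(n,c[i],.048)[0].round(4))
E
```

```text
side 110
[331.1 219.6] 86 [ 0.6417 -0.0566]
[306.  225.1] 96 [ 0.5817 -0.0561]
[333.9 232.2] 97 [ 0.635  -0.0953]
[285.8 242.8] 231 [ 0.5251 -0.0935]
[312.4 239.2] 104 [ 0.5832 -0.1008]
[258.2 243. ] 104 [ 0.4678 -0.0761]
[263.1 255.5] 114 [ 0.471 -0.113]
side 140
[331.1 219.6] 75 [ 0.6417 -0.0567]
[306.4 225.2] 81 [ 0.5823 -0.0565]
[333.8 232.2] 85 [ 0.6349 -0.0954]
[285. 240.] 153 [ 0.5254 -0.0853]
[312.6 239.3] 91 [ 0.5836 -0.1012]
[258.4 243. ] 93 [ 0.4683 -0.0762]
[263.3 255.5] 100 [ 0.4713 -0.1133]
scene 110
[281.  206.6] 79 [ 0.5818 -0.0544]
[264.6 214.1] 83 [ 0.5836 -0.0987]
[295.1 220.5] 91 [ 0.6421 -0.0539]
[278.4 225.7] 93 [ 0.6359 -0.0933]
scene 140
[246.6 191. ] 221 [ 0.482  -0.0917]
[281.1 206.7] 64 [ 0.5821 -0.0543]
[264.4 214.2] 63 [ 0.5836 -0.0992]
[295.1 220.7] 71 [ 0.6428 -0.0542]
[278.3 225.6] 73 [ 0.6356 -0.0933]
```

View pics/sidecrop.png

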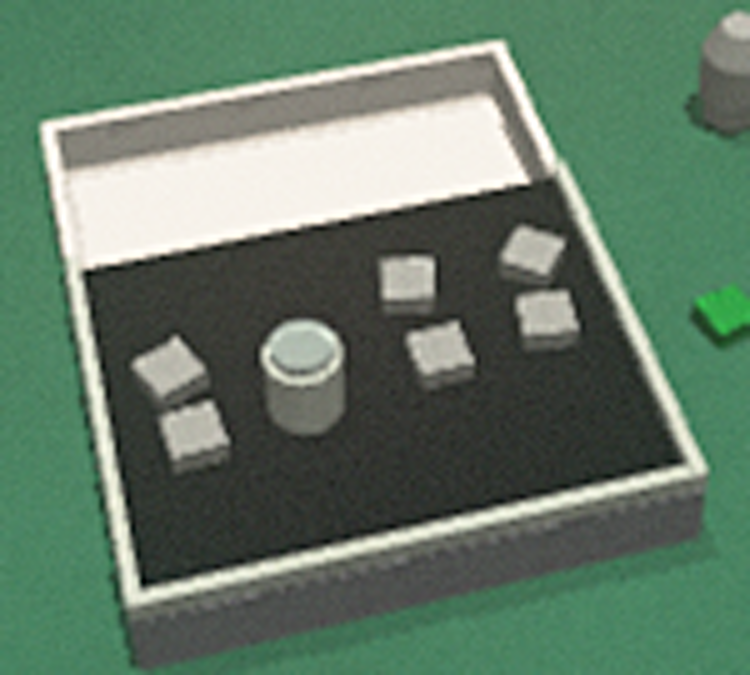

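The crop shows the open edge running (82,270) to (562,180) and the rim's inner closed corners at about (140,583) and (685,466). Two coupons lie on the left, the standard is centred at top (302,350), and two pairs lie on the right. All six plate parts are grey squares and no lookalike is on the plate.

```bash
cat >> h.py <<'E'
E
python3 - <<'E'
from h import *
f=lambda p,z:ray("side",np.array(p)/5+[225-.4,170-.4],z)
oe=f([[82,270],[562,180]],.036); cl=f([[140,583],[685,466]],.046); to=f([[42,123],[503,42]],.036); co=f([[135,605],[705,470]],.046)
for n,a in zip(("open","closed in","tray out","closed out"),(oe,cl,to,co)):
    d=a[1]-a[0]; print(n,a.round(4).tolist(),np.hypot(*d).round(4),np.degrees(np.arctan2(d[1],d[0])).round(2),a.mean(0).round(4))
v=to.mean(0)-co.mean(0); yaw=np.arctan2(-v[0],v[1]); print("axis",np.degrees(yaw),np.hypot(*v))
st=f([[302,352]],.076)[0]; print("std",st, "scene", ray("scene",[[249.5,192]],.076))
X=np.array([np.cos(yaw),np.sin(yaw)]);Y=np.array([-X[1],X[0]])
org=(oe.mean(0)-.065*Y+cl.mean(0)+.125*Y)/2; print("org",org)
for p in [[.6417,-.0567],[.582,-.0563],[.635,-.0954],[.5834,-.101],[.468,-.0762],[.471,-.1132],st]:
    p=np.array(p)-org; print((p@X*1e3).round(1),(p@Y*1e3).round(1))
print(robot.camera_info("wrist"))
E
```

```text
open [[0.4418, 0.0043], [0.6747, -0.0053]] 0.2331 -2.36 [ 5.583e-01 -5.000e-04]
closed in [[0.436, -0.1808], [0.6627, -0.1915]] 0.2269 -2.72 [ 0.5494 -0.1861]
tray out [[0.439, 0.1112], [0.68, 0.1026]] 0.2411 -2.05 [0.5595 0.1069]
closed out [[0.4323, -0.1902], [0.6699, -0.1959]] 0.2376 -1.38 [ 0.5511 -0.1931]
axis -1.6012110819391725 0.30007779633595166
std [ 0.52096819 -0.10919409] scene [[ 0.52441865 -0.102726  ]]
org [ 0.55466293 -0.06332807]
86.8 9.1
27.1 7.8
81.2 -29.8
29.8 -36.9
-86.3 -15.3
-82.2 -52.2
-32.4 -46.8
{'fx': 306.39405099428734, 'fy': 306.39405099428734, 'cx': 323.4079586018653, 'cy': 197.22349868427833, 'rvec': array([-2.37515856, -1.64488661, -0.24290311]), 'tvec': array([-0.62434669, -0.0383976 ,  0.37927858])}
```

```bash
python3 -m inch '[{"gripper":-1,"tx":-0.543,"ty":0.503,"spin":-0.325},{"gripper":-1,"tx":-0.543,"ty":0.503,"spin":-0.325},{"gripper":-1,"tx":-0.543,"ty":0.503,"spin":-0.325},{"gripper":-1,"tx":-0.543,"ty":0.503,"spin":-0.325},{"gripper":-1,"tx":-0.543,"ty":0.503,"spin":-0.325},{"gripper":-1,"tx":-0.543,"ty":0.503,"spin":-0.325},{"gripper":-1,"tx":-0.543,"ty":0.503,"spin":-0.325},{"gripper":-1,"tx":-0.543,"ty":0.503,"spin":-0.325},{"gripper":-1,"tx":-0.543,"ty":0.503,"spin":-0.325},{"gripper":-1,"tx":-0.543,"ty":0.503,"spin":-0.325},{"gripper":-1,"tx":-0.543,"ty":0.503,"spin":-0.325},{"gripper":-1,"tx":-0.543,"ty":0.503,"spin":-0.325}]'
```

```text
validation failed for argument at $[0]...
```

```bash
python3 -m inch '[{"gripper":-1,"tx":-0.543,"ty":0.503,"tz":0,"spin":-0.325},{"gripper":-1,"tx":-0.543,"ty":0.503,"tz":0,"spin":-0.325}]'; python3 -m inch --help | head -30
```

```text
time_s: 0.27
tcp_pos: [0.2511, 0.5078, 0.2305]
orientation: [-180.0, 0.0, 84.1]
contact_force: [1.6, -0.8, -0.7]
width: 0.0639invalid input: not JSON, or not a number
```

```bash
python3 -m inch '[{"gripper":-1,"tx":-0.579,"ty":0.311,"tz":0,"spin":-0.07},{"gripper":-1,"tx":-0.579,"ty":0.311,"tz":0,"spin":-0.07},{"gripper":-1,"tx":-0.579,"ty":0.311,"tz":0,"spin":-0.07},{"gripper":-1,"tx":-0.579,"ty":0.311,"tz":0,"spin":-0.07},{"gripper":-1,"tx":-0.579,"ty":0.311,"tz":0,"spin":-0.07},{"gripper":-1,"tx":-0.579,"ty":0.311,"tz":0,"spin":-0.07},{"gripper":-1,"tx":-0.579,"ty":0.311,"tz":0,"spin":-0.07},{"gripper":-1,"tx":-0.579,"ty":0.311,"tz":0,"spin":-0.07},{"gripper":-1,"tx":-0.579,"ty":0.311,"tz":0,"spin":-0.07},{"gripper":-1,"tx":-0.579,"ty":0.311,"tz":0,"spin":-0.07},{"gripper":-1,"tx":-0.579,"ty":0.311,"tz":0,"spin":-0.07},{"gripper":-1,"tx":-0.579,"ty":0.311,"tz":0,"spin":-0.07}]'; python3 - <<'E'
from h import *
print(robot.sense()['q'].round(1))
im=robot.grab_frame("wrist"); cv2.imwrite("pics/w1.png",im[:,:,::-1])
print(robot.camera_info("wrist"), robot.sense()['tcp_pos'],robot.sense()['time_s'])
E
```

```text
time_s: 1.27
tcp_pos: [0.4386, 0.042, 0.2313]
orientation: [180.0, -0.0, 87.7]
contact_force: [0.6, 0.6, 0.4]
width: -0.0002
[  5.3   3.4 115.1   0.   61.5 -82.4]
{'fx': 306.39405099428734, 'fy': 306.39405099428734, 'cx': 323.4079586018653, 'cy': 197.22349868427833, 'rvec': array([-2.09985305, -2.01502025, -0.29832504]), 'tvec': array([-0.05362866, -0.45912149,  0.25108776])} [0.44130475 0.03613769 0.23157899] 1.3167
```

View pics/w1.png

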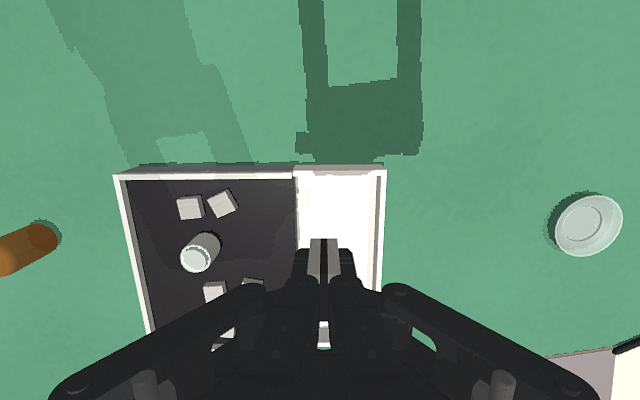

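The wrist view shows the near pair at (190,208) and (222,204), the standard at (200,255), and the slim shut fingers at (323,260). It agrees with the fixed-camera layout.

```bash
python3 -m inch '[{"gripper":-1,"tx":-0.188,"ty":0.034,"tz":0.12,"spin":0},{"gripper":-1,"tx":-0.188,"ty":0.034,"tz":0.12,"spin":0},{"gripper":-1,"tx":-0.188,"ty":0.034,"tz":0.12,"spin":0},{"gripper":-1,"tx":-0.188,"ty":0.034,"tz":0.12,"spin":0},{"gripper":-1,"tx":-0.188,"ty":0.034,"tz":0.12,"spin":0},{"gripper":-1,"tx":-0.188,"ty":0.034,"tz":0.12,"spin":0},{"gripper":-1,"tx":-0.188,"ty":0.034,"tz":0.12,"spin":0},{"gripper":-1,"tx":-0.188,"ty":0.034,"tz":0.12,"spin":0},{"gripper":-1,"tx":-0.188,"ty":0.034,"tz":0.12,"spin":0}]'; python3 - <<'E'
from h import *
im=robot.grab_frame("wrist"); cv2.imwrite("pics/w2.png",im[:,:,::-1])
print(robot.sense()['tcp_pos'],robot.sense()['time_s'])
E
```

```text
time_s: 2.07
tcp_pos: [0.4648, -0.1445, 0.1116]
orientation: [-180.0, -0.0, 87.7]
contact_force: [0.7, 0.4, -0.1]
width: -0.0
[ 0.465088   -0.14423127  0.11189298] 2.1167
```

View pics/w2.png

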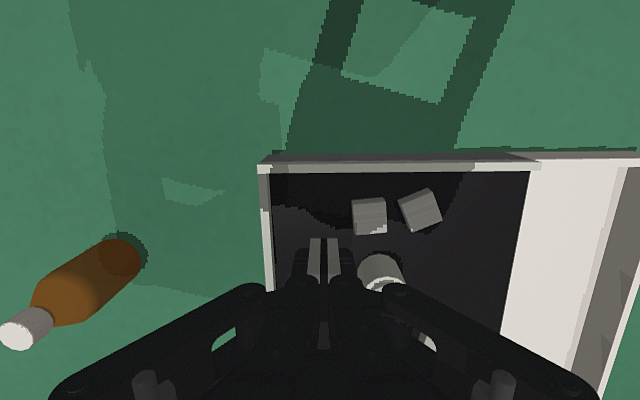

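The arm is over the lane behind the near pair, with a at (370,215), b at (420,208) and the standard at (380,272) clear to one side. The bottle at (100,265) is clear as well.

```bash
python3 - <<'E'
from h import *
print(robot.sense()['tcp_pos'],robot.sense()['orientation'])
im=cv2.imread("pics/w2.png"); 
print("a,b",ray("wrist",[[370,214],[419,208]],.042)); print("rim inner closed/near, open", ray("wrist",[[270,172],[531,171]],.046))
E
```

```text
[ 0.465088   -0.14423127  0.11189298] [ 1.79969054e+02 -3.98925486e-03  8.77599543e+01]
a,b [[ 0.47042377 -0.11016842]
 [ 0.46714133 -0.07426037]]
rim inner closed/near, open [[ 0.43518399 -0.18035867]
 [ 0.44153257  0.00078824]]
```

```bash
python3 -m inch '[{"gripper":-1,"tx":-0.008,"ty":0.004,"tz":0.03,"spin":0},{"gripper":-1,"tx":-0.008,"ty":0.004,"tz":0.055,"spin":0},{"gripper":-1,"tx":-0.008,"ty":0.004,"tz":0.071,"spin":0},{"gripper":-1,"tx":-0.008,"ty":0.004,"tz":0.071,"spin":0},{"gripper":-1,"tx":0.004,"ty":0.004,"tz":0.071,"spin":0},{"gripper":-1,"tx":0.016,"ty":0.004,"tz":0.071,"spin":0},{"gripper":-1,"tx":0.028,"ty":0.004,"tz":0.071,"spin":0},{"gripper":-1,"tx":0.040,"ty":0.004,"tz":0.071,"spin":0},{"gripper":-1,"tx":0.050,"ty":0.004,"tz":0.071,"spin":0},{"gripper":-1,"tx":0.060,"ty":0.004,"tz":0.071,"spin":0}]'; python3 -m inch '[{"gripper":-1,"tx":0.012,"ty":0,"tz":0,"spin":0},{"gripper":-1,"tx":0.024,"ty":0,"tz":0,"spin":0},{"gripper":-1,"tx":0.036,"ty":0,"tz":0,"spin":0},{"gripper":-1,"tx":0.048,"ty":0,"tz":0,"spin":0}]'; python3 - <<'E'
from h import *
im=robot.grab_frame("wrist"); cv2.imwrite("pics/w3.png",im[:,:,::-1])
print(robot.sense()['tcp_pos'],robot.sense()['time_s'])
E
```

```text
time_s: 2.95
tcp_pos: [0.4725, -0.0842, 0.0415]
orientation: [179.8, 0.0, 87.8]
contact_force: [-1.2, -3.4, 5.6]
width: 0.0001
time_s: 3.28
tcp_pos: [0.4743, -0.0363, 0.0415]
orientation: [179.8, 0.0, 87.8]
contact_force: [0.9, -4.7, 7.5]
width: -0.0001
[ 0.47437993 -0.03480227  0.04146356] 3.3333
```

View pics/w3.png

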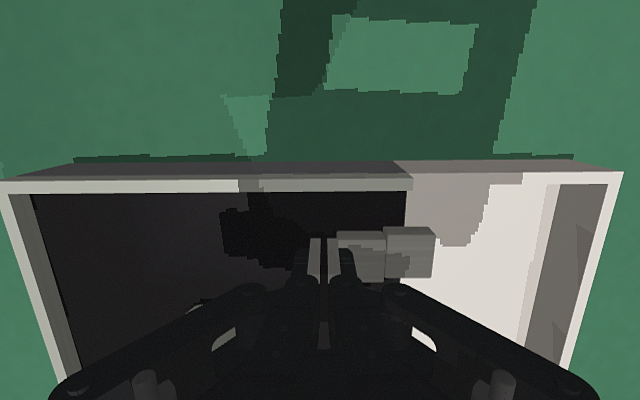

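The pair is flush and moving square to the edge, with a at (360,257) and b at (410,252), b already going over.

```bash
python3 -m inch '[{"gripper":-1,"tx":0.012,"ty":0,"tz":0,"spin":0},{"gripper":-1,"tx":0.024,"ty":0,"tz":0,"spin":0},{"gripper":-1,"tx":0.036,"ty":0,"tz":0,"spin":0},{"gripper":-1,"tx":0.048,"ty":0,"tz":0,"spin":0},{"gripper":-1,"tx":0.06,"ty":0,"tz":0,"spin":0},{"gripper":-1,"tx":0.06,"ty":0,"tz":0,"spin":0},{"gripper":-1,"tx":0.05,"ty":0,"tz":-0.035,"spin":0},{"gripper":-1,"tx":0.05,"ty":0,"tz":-0.07,"spin":0},{"gripper":-1,"tx":0.02,"ty":0.022,"tz":-0.07,"spin":0}]'; python3 - <<'E'
from h import *
im=robot.grab_frame("side"); cv2.imwrite("pics/s2.png",cv2.resize(im[170:310,215:375,::-1],None,fx=4,fy=4))
print(robot.sense()['tcp_pos'],robot.sense()['time_s'])
E
```

```text
time_s: 4.08
tcp_pos: [0.4961, -0.0155, 0.1156]
orientation: [179.7, -0.1, 87.9]
contact_force: [1.8, -0.2, 0.3]
width: 0.0001
[ 0.50200431 -0.02134277  0.11462112] 4.1333
```

View pics/s2.png

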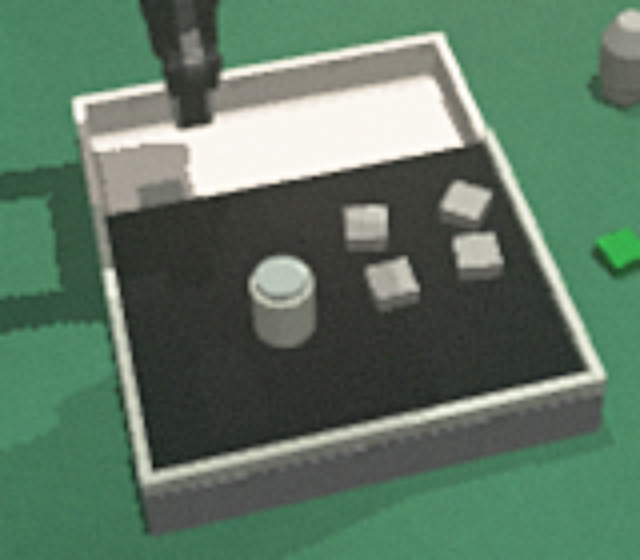

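Both near coupons have left the plate (a grey one in the tray's shadow at about (160,190)), and the standard is unmoved at (283,300).

```bash
python3 -m inch '[{"gripper":-1,"tx":-0.117,"ty":0.082,"tz":0,"spin":0},{"gripper":-1,"tx":-0.117,"ty":0.082,"tz":0,"spin":0},{"gripper":-1,"tx":-0.117,"ty":0.082,"tz":0,"spin":0},{"gripper":-1,"tx":-0.117,"ty":0.082,"tz":0,"spin":0},{"gripper":-1,"tx":-0.117,"ty":0.082,"tz":0,"spin":0},{"gripper":-1,"tx":-0.117,"ty":0.082,"tz":0,"spin":0}]'
```

```text
time_s: 4.63
tcp_pos: [0.573, -0.1389, 0.1098]
orientation: [-180.0, -0.0, 87.6]
contact_force: [-0.1, 0.3, -0.4]
width: 0.0002
```

```bash
python3 -m inch '[{"gripper":-1,"tx":0,"ty":0.009,"tz":0.025,"spin":0},{"gripper":-1,"tx":0,"ty":0.009,"tz":0.05,"spin":0},{"gripper":-1,"tx":0,"ty":0.009,"tz":0.0685,"spin":0},{"gripper":-1,"tx":0,"ty":0.009,"tz":0.0685,"spin":0},{"gripper":-1,"tx":0.012,"ty":0.009,"tz":0.0685,"spin":0},{"gripper":-1,"tx":0.024,"ty":0.009,"tz":0.0685,"spin":0},{"gripper":-1,"tx":0.036,"ty":0.009,"tz":0.0685,"spin":0},{"gripper":-1,"tx":0.048,"ty":0.009,"tz":0.0685,"spin":0},{"gripper":-1,"tx":0.060,"ty":0.009,"tz":0.0685,"spin":0},{"gripper":-1,"tx":0.072,"ty":0.009,"tz":0.0685,"spin":0},{"gripper":-1,"tx":0.084,"ty":0.009,"tz":0.0685,"spin":0},{"gripper":-1,"tx":0.096,"ty":0.009,"tz":0.0685,"spin":0}]'; python3 - <<'E'
from h import *
im=robot.grab_frame("wrist"); cv2.imwrite("pics/w4.png",im[:,:,::-1])
print(robot.sense()['tcp_pos'],robot.sense()['time_s'])
E
```

```text
time_s: 5.63
tcp_pos: [0.5862, -0.0415, 0.042]
orientation: [180.0, 0.0, 87.7]
contact_force: [-0.4, -1.4, 0.5]
width: -0.0001
[ 0.58621163 -0.03983402  0.0419313 ] 5.6833
```

View pics/w4.png

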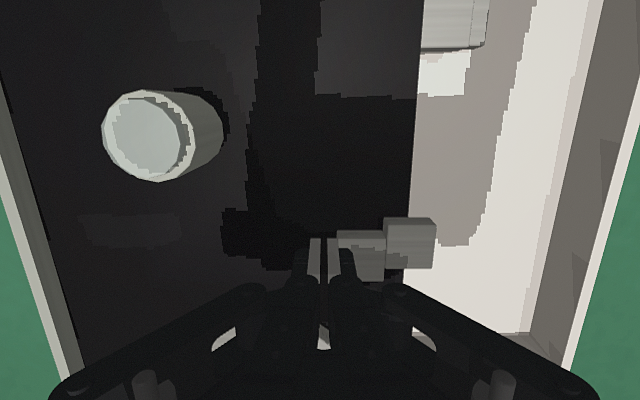

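The middle pair is flush at (360,255) and (410,243), with b going over. The standard stands untouched at (160,135).

```bash
python3 -m inch '[{"gripper":-1,"tx":0.012,"ty":0,"tz":0,"spin":0},{"gripper":-1,"tx":0.024,"ty":0,"tz":0,"spin":0},{"gripper":-1,"tx":0.036,"ty":0,"tz":0,"spin":0},{"gripper":-1,"tx":0.048,"ty":0,"tz":0,"spin":0},{"gripper":-1,"tx":0.06,"ty":0,"tz":0,"spin":0},{"gripper":-1,"tx":0.066,"ty":0,"tz":0,"spin":0},{"gripper":-1,"tx":0.055,"ty":0,"tz":-0.035,"spin":0},{"gripper":-1,"tx":0.055,"ty":0,"tz":-0.068,"spin":0},{"gripper":-1,"tx":0.02,"ty":0.018,"tz":-0.068,"spin":0},{"gripper":-1,"tx":-0.02,"ty":0.03,"tz":-0.068,"spin":0},{"gripper":-1,"tx":-0.058,"ty":0.046,"tz":-0.068,"spin":0},{"gripper":-1,"tx":-0.092,"ty":0.052,"tz":-0.068,"spin":0}]';python3 -m inch '[{"gripper":-1,"tx":0,"ty":0,"tz":0,"spin":0},{"gripper":-1,"tx":0,"ty":0,"tz":0,"spin":0}]'
```

```text
time_s: 6.68
tcp_pos: [0.6364, -0.1383, 0.1104]
orientation: [179.9, 0.0, 87.8]
contact_force: [0.4, 0.1, 0.4]
width: 0.0
time_s: 6.85
tcp_pos: [0.6345, -0.1381, 0.1095]
orientation: [-180.0, -0.0, 87.6]
contact_force: [-1.5, -0.3, 0.4]
width: 0.0
```

```bash
python3 -m inch '[{"gripper":-1,"tx":0,"ty":0,"tz":0.025,"spin":0},{"gripper":-1,"tx":0,"ty":0,"tz":0.05,"spin":0},{"gripper":-1,"tx":0,"ty":0,"tz":0.068,"spin":0},{"gripper":-1,"tx":0,"ty":0,"tz":0.068,"spin":0},{"gripper":-1,"tx":0.012,"ty":0,"tz":0.068,"spin":0},{"gripper":-1,"tx":0.024,"ty":0,"tz":0.068,"spin":0},{"gripper":-1,"tx":0.036,"ty":0,"tz":0.068,"spin":0},{"gripper":-1,"tx":0.048,"ty":0,"tz":0.068,"spin":0},{"gripper":-1,"tx":0.060,"ty":0,"tz":0.068,"spin":0},{"gripper":-1,"tx":0.072,"ty":0,"tz":0.068,"spin":0},{"gripper":-1,"tx":0.084,"ty":0,"tz":0.068,"spin":0},{"gripper":-1,"tx":0.096,"ty":0,"tz":0.068,"spin":0}]'; python3 - <<'E'
from h import *
im=robot.grab_frame("wrist"); cv2.imwrite("pics/w5.png",im[:,:,::-1])
print(robot.sense()['tcp_pos'],robot.sense()['time_s'])
E
```

```text
time_s: 7.85
tcp_pos: [0.6383, -0.0396, 0.042]
orientation: [180.0, 0.0, 87.7]
contact_force: [0.2, -1.8, 0.6]
width: 0.0001
[ 0.63827015 -0.03771499  0.04187777] 7.9
```

View pics/w5.png

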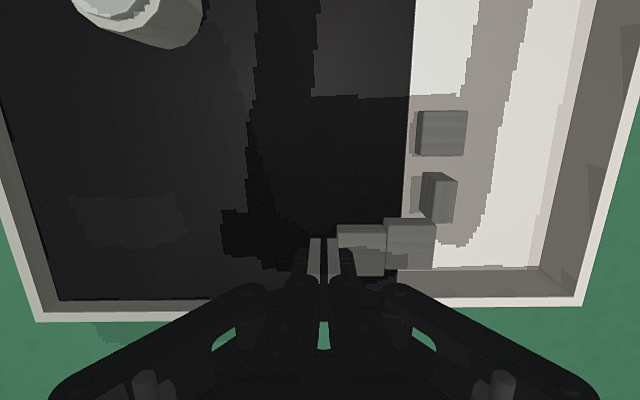

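The middle pair is in the tray at (442,133) and (438,198), the latter on its edge. The far pair is flush at (360,250) and (410,243).

```bash
python3 -m inch '[{"gripper":-1,"tx":0.012,"ty":0,"tz":0,"spin":0},{"gripper":-1,"tx":0.024,"ty":0,"tz":0,"spin":0},{"gripper":-1,"tx":0.036,"ty":0,"tz":0,"spin":0},{"gripper":-1,"tx":0.048,"ty":0,"tz":0,"spin":0},{"gripper":-1,"tx":0.06,"ty":0,"tz":0,"spin":0},{"gripper":-1,"tx":0.066,"ty":0,"tz":0,"spin":0},{"gripper":-1,"tx":0.055,"ty":0,"tz":-0.035,"spin":0},{"gripper":-1,"tx":0.055,"ty":0,"tz":-0.07,"spin":0},{"gripper":-1,"tx":0.05,"ty":-0.03,"tz":-0.11,"spin":0},{"gripper":-1,"tx":0.05,"ty":-0.06,"tz":-0.14,"spin":0},{"gripper":-1,"tx":0.01,"ty":-0.1,"tz":-0.14,"spin":0},{"gripper":-1,"tx":-0.03,"ty":-0.1,"tz":-0.14,"spin":0}]';python3 -m inch '[{"gripper":-1,"tx":-0.04,"ty":0,"tz":-0.02,"spin":0},{"gripper":-1,"tx":-0.08,"ty":0,"tz":-0.04,"spin":0},{"gripper":-1,"tx":-0.08,"ty":0,"tz":-0.04,"spin":0},{"gripper":-1,"tx":-0.08,"ty":0,"tz":-0.04,"spin":0}]'; python3 - <<'E'
from h import *
a=robot.grab_frame("side")[165:310,215:375,::-1]; b=robot.grab_frame("scene")[155:270,190:370,::-1]
a=cv2.resize(a,None,fx=2.4,fy=2.4,interpolation=2); b=cv2.resize(b,(384*145//145,348),interpolation=2)
cv2.imwrite("pics/f.png",np.hstack([a,b])); print(a.shape,b.shape)
E
```

```text
time_s: 8.9
tcp_pos: [0.5391, -0.0522, 0.1833]
orientation: [179.9, -0.0, 87.9]
contact_force: [0.4, -0.9, -0.7]
width: -0.0001
time_s: 9.23
tcp_pos: [0.5389, -0.136, 0.2228]
orientation: [179.8, 0.0, 87.5]
contact_force: [0.2, 0.4, 0.5]
width: -0.0
(348, 384, 3) (348, 384, 3)
```

View pics/f.png

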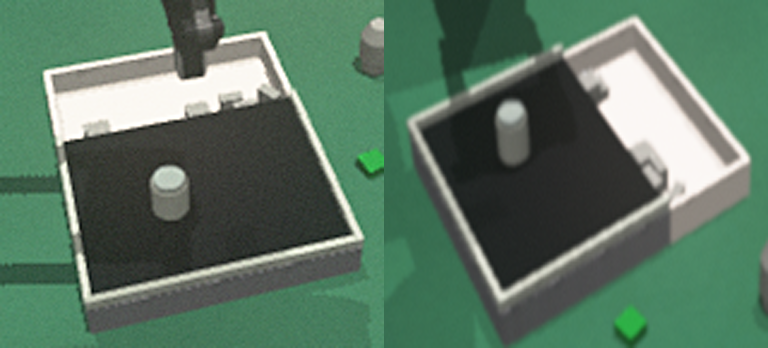

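The plate is clear except for the standard, and grey parts show in the tray at (97,130), (197,108), (230,100) and (270,97). I'll take one look from above to count all six and check how they rest.

```bash
python3 -m inch '[{"gripper":-1,"tx":0.235,"ty":0.13,"tz":0,"spin":0},{"gripper":-1,"tx":0.235,"ty":0.13,"tz":0,"spin":0},{"gripper":-1,"tx":0.235,"ty":0.13,"tz":0,"spin":0},{"gripper":-1,"tx":0.235,"ty":0.13,"tz":0,"spin":0},{"gripper":-1,"tx":0.235,"ty":0.13,"tz":0,"spin":0},{"gripper":-1,"tx":0.235,"ty":0.13,"tz":0,"spin":0},{"gripper":-1,"tx":0.235,"ty":0.13,"tz":0,"spin":0},{"gripper":-1,"tx":0.235,"ty":0.13,"tz":0,"spin":0},{"gripper":-1,"tx":0.235,"ty":0.13,"tz":0,"spin":0}]'; python3 - <<'E'
from h import *
im=robot.grab_frame("wrist")[:,:,::-1]; cv2.imwrite("pics/w6.png",cv2.resize(im[60:330,130:490],None,fx=2.2,fy=2.2,interpolation=2))
E
```

```text
time_s: 10.08
tcp_pos: [0.6763, 0.0983, 0.2193]
orientation: [-179.8, 0.0, 87.9]
contact_force: [-0.3, -0.3, 0.3]
width: -0.0002
```

View pics/w6.png

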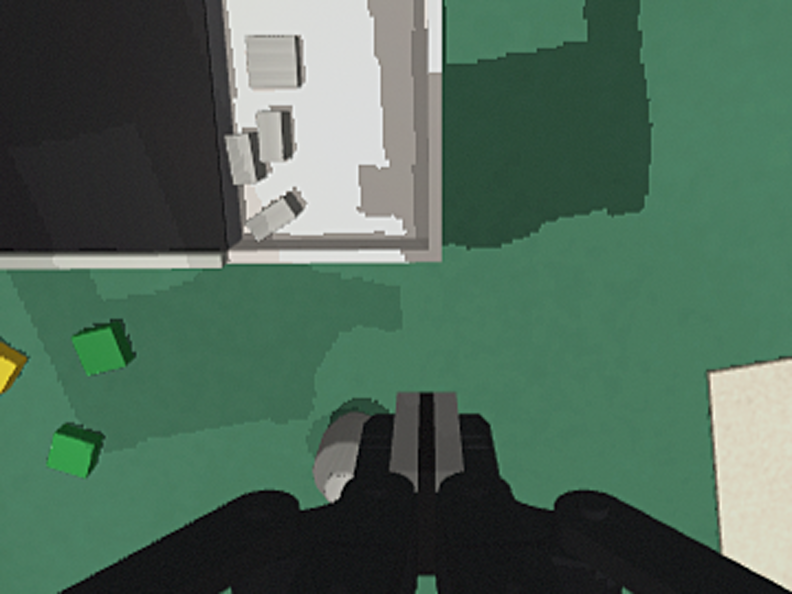

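Four coupons are in the far half of the tray at (274,62), (274,135), (243,158) and (275,215). The objective at (345,465) stands. The near pair still needs checking.

```bash
python3 - <<'E'
from h import *
w=robot.grab_frame("wrist")[:,:,::-1]; s=robot.grab_frame("scene")[:,:,::-1]
cv2.imwrite("pics/w7.png",np.vstack([cv2.resize(w[0:100,140:390],(750,300),interpolation=2),cv2.resize(s[150:260,190:465],(750,300),interpolation=2)]))
print(ray("wrist",[[250,50]],.018))
E
```

```text
[[0.54604817 0.02469464]]
```

View pics/w7.png

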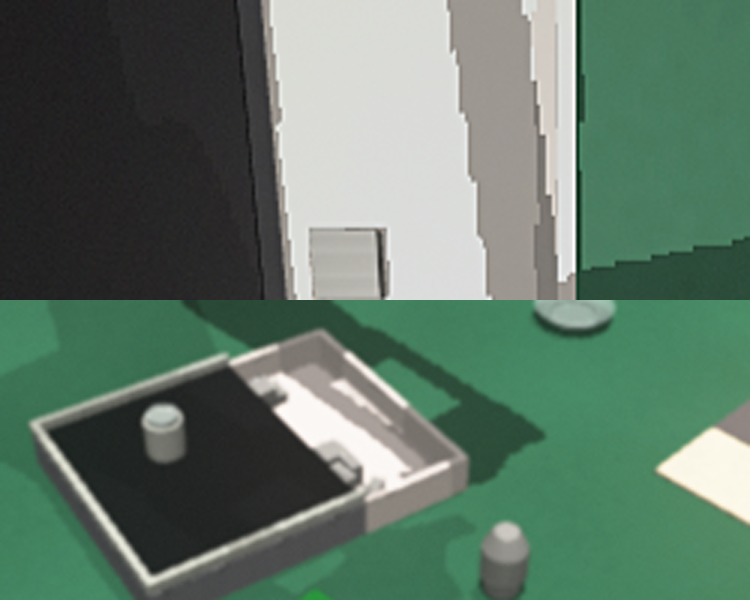

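```bash
python3 - <<'E'
from h import *
a=cv2.imread("pics/side0.png"); b=robot.grab_frame("side")[:,:,::-1]
c=cv2.imread("pics/scene0.png"); d=robot.grab_frame("scene")[:,:,::-1]
f=lambda p,q,y0,y1,x0,x1: cv2.absdiff(p[y0:y1,x0:x1],np.ascontiguousarray(q[y0:y1,x0:x1])).mean().round(1)
print("bottle",f(a,b,320,370,300,335),f(c,d,215,262,138,170),"obj",f(a,b,170,197,362,382),f(c,d,230,260,363,386),"dish",f(a,b,130,152,235,268),f(c,d,143,163,383,418),"std",f(a,b,232,258,276,296),robot.sense()['time_s'])
robot.job_done()
E
```

```text
bottle 6.3 5.2 obj 6.8 5.4 dish 7.6 7.3 std 6.5 10.3333
the job is handed in; nothing more can be done
```

I swept the three coupon pairs one after another with the shut fingertips along the plate, over the open edge and towards the tray, and handed the job in at 10.3 s. At the few readings I took, the force stayed under about 9 N.

**Plate:** the last pictures show only the standard left on it, and it is where it was.

**Tray:** I could count four coupons clearly (the middle and far pairs). One or two of them are resting on edge or leaning against the plate's end. The near pair shows only as a grey cluster at the near end of the tray. It looks like one coupon on top of the other, below the wall height, so I did not see those two separately.

**Bottle, objective and dish:** image differences before and after were at a uniformly low level (5–8 of 255), so they appear undisturbed.

**Failed checks:** none failed. One early move command was refused because of missing row keys, and nothing moved.

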